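# Unlock the chaser's swivel holder and park its locking pin

## Task

Unlock the swivel work holder: turn the locking pin by its wing anticlockwise (seen from above), feeling with light pulls, never forcing it, for the hidden place within a quarter turn where it lets go, and draw it straight up out of its bore. Then park it in the open notch of the side arm: slide its shank in sideways, fully home against the notch's closed end, with its collar resting flat on the arm and its wing in line with the notch, and let go. Leave the other tools on the bench where they lie.

Things in the scene. Friction and masses are not known exactly. Their poses are not given: they have to be found in the camera images.
- pin: Upright steel locking pin, 0.4 kg, 125 mm long. Origin: centre of the underside of its collar; z up along the pin, x along its wing. Collar: disc 54 mm across, z 0 to 6 mm; at the start it rests on the housing's cover and hides the bore's mouth. Below it a round shank 12 mm thick runs down to the tip at z -65 mm; above it a neck 16 mm thick.
- wing (a point): Centre of the pin's wing handle, 39 mm above the pin's origin; axes as the pin's. A flat upright plate, 64 mm long (x), 12 mm thick (y), 42 mm tall, its lower edge 12 mm above the collar. Pinch its flat faces from above.
- lug (a point): Centre of the cross lug on the pin's shank, 30 mm below the pin's origin; axes as the pin's. The lug is 36 mm long (x, under the wing), 18 mm wide (y) and 12 mm tall. At the start it is hidden in the housing.
- holder: Fixed swivel work holder: dark wooden base plank 160 x 310 x 30 mm; at one end a square dark-iron lock housing (80 x 80 mm, top at z 100 mm); at the other, towards +y, a round swivel head, 160 mm across, carrying a metal bowl bottom up (top z 111 mm, axis at y +165 mm). Origin: on the table under the housing's axis; z up.
- bore (a point): Centre of the bore's mouth, 46 mm across, in the housing's top; axes as the holder's. A hidden 24 mm slot under it passes the lug only with the wing within about 0.17 rad of the slot. The slot's direction varies: 0.33 to 1.52 rad anticlockwise from the wing's start. Elsewhere the pin lifts 4 mm and is caught by the springy latch. Lifted 65 mm, the pin's tip is clear of the housing.
- notch (a point): Parking place in the iron side arm that stands out 115 mm from the housing towards the holder's -y: the point on the arm's top (z 85 mm) where the shank's axis is when the shank touches the notch's closed end; axes as the holder's. Parked, the pin's origin is here and its x axis lies along this y, either way round. The closed end is 6 mm towards +y.
- mouth (a point): Outer, open end of the notch, on the arm's top, 58 mm towards -y from point notch; axes as the holder's. The notch is 16 mm wide, flared at this end, between two prongs 10 mm thick (top z 85, underside z 75 mm): the shank enters only from here, towards +y, collar above and lug below the prongs.
- latch (a joint): Lift, in m, of the hidden spring-backed latch plate that carries the slot: 0 at rest; it gives about 1 mm for each 5 N that the caught pin is pulled up. More than 0.008 (40 N) is forcing it.
- hammer: Hammer, 200 mm long, lying in front of the holder; origin near mid-length, x along it. A bystander.
- punch_a: Loose square steel chasing punch, 10 mm thick, 120 mm long, lying flat; origin at mid-length on the table, x along it. A bystander.
- punch_b: Loose square steel chasing punch, 10 mm thick, 140 mm long, lying flat; origin at mid-length on the table, x along it. A bystander.
- punch_c: Loose square steel chasing punch, 10 mm thick, 110 mm long, lying flat; origin at mid-length on the table, x along it. A bystander.
- punch_d: Loose square steel chasing punch, 10 mm thick, 130 mm long, lying flat; origin at mid-length on the table, x along it. A bystander.
- beaker: Small metal beaker, 60 mm across, 70 mm tall, standing on the bench; origin under its centre. A bystander.
- jar: Small closed amber jar, 60 mm across, 80 mm tall, standing on the bench; origin under its centre. A bystander.
Not all that is in view belongs to the job. What is shaped like the pin but blue or green is not meant.

How it is judged (in metres and radians):
On the way:
1. the pin is drawn up out of the bore, its tip clear of the housing (z of pin in the frame of bore above 0.063 m), for 0.1 s.
At the end, for the whole second after the job is handed in: The pin stands at rest in the notch of the side arm: shank within 7 mm of touching the notch's closed end, collar flat on the arm (within 3 mm in height, tilt under 0.08 rad), wing within 0.3 rad of the notch's direction, either way round (x of pin in the frame of notch between -0.005 and 0.005 m and y of pin in the frame of notch between -0.007 and 0.004 m and z of pin in the frame of notch between -0.003 and 0.003 m and angle between pin's own z axis and vertical below 0.08 rad and angle between the x axis of pin and the y axis of notch, either way round below 0.3 rad and linear speed of pin below 0.01 m/s and angular speed of pin below 0.1 rad/s).
It fails at once if the latch is forced: it is pulled up more than 8 mm (about 40 N) (value of joint latch above 0.008 m).
It fails at once if a bystander (hammer, punch, beaker or jar) is moved more than 40 mm from where it lay (distance of any of hammer, punch_a, punch_b, punch_c, punch_d, beaker, jar from where it was at the start of the episode above 0.04 m).
It also fails if it takes over 48 s, if anything falls off the work surface, if the arm or the gripper's body presses on something with over 40 N, if the wrist force passes 120 N, or if a joint passes its speed limit or range.

## Robot

A 7-joint arm with a two-finger parallel gripper is mounted at the origin on the work surface. World frame = base frame: x ahead of the robot, y to its left, z up, the work surface at z = 0. Lengths are in mm, angles in degrees, forces in N, time in s.
With the tool pointing down it reaches from about 400 to 850 mm from the base axis. Payload 10.4 kg.
Tool frame: the origin (TCP) lies midway between the tips of the shut fingers; the grasp point (between the pads) lies 19 mm behind it; x points along the fingers, z is the direction in which the jaws open and shut, and the axes are right-handed (so a half turn about x gives the same grasp; the last joint's range is limited). The gripper opens to 85 mm and grips with 20 to 120 N. Pads are 22 mm wide; open, the fingers measure 114 mm over their backs; the gripper's body (76 mm by 85 mm) begins 54 mm behind the grasp point. The pads swing forward as they close: fully open they stand 13 mm farther back than shut.
Start: joints at [68.778, 19.034, -3.707, 83.658, 1.238, 77.344, -5.071], TCP at [213.041, -587.592, 231.338] pointing down, gripper open.
Joint ranges: [-148.97, 148.97], [-28.65, 121.19], [-84.17, 76.75], [9.2, 138.47], [-72.65, 252.65], [3.7, 117.97], [-149.18, 149.18]. Speed limits (degrees/s): [127.2, 127.2, 159.86, 159.86, 180, 180, 180].

## Interface

Orientations are given as [roll, pitch, yaw] about the fixed x, y, z axes, in that order (R = Rz(yaw) Ry(pitch) Rx(roll)).
In Python, from cell import r gives the robot as it stands.
- The arm moves only by the tool drive_tool, never from a script. Its arguments are lists of equal length, an entry for each row: "translation": the shift along the world's x, y, z in m, a list of three; "rot": the turn, a rotation vector about the world's x, y, z in degrees, a list of three; "grip": the finger opening in m, from 0 to 0.0854. In form: {"translation": [[x, y, z], ...], "rot": [[rx, ry, rz], ...], "grip": [grip, ...]}. A call has 1 to 12 rows; each row shifts and turns the commanded pose from where the row before left it; what a row does not reach is not made up. A row lasts 1/12 s, in which the tool goes at most 41.7 mm and 7.16 degrees, less where a joint would pass 70% of its speed; a pose out of reach is approached as far as the arm can. A call is refused whole if a number of a shift passes 0.0417 or a number of a turn 7.16, either way. A call with a gripper value outside its range is refused whole. The fingers move at their own pace and stop on an object; the grip force is fixed at half the most. Time passes only in rows, so rows that do not move let the fingers close. It gives the time, the measured TCP pose, the force and the opening at its end, in the units of the state.
- r.sense(): the state, without advancing time (a new reading comes with each control period).
- r.camera(name): name is "scene" or "side" or "wrist"; returns a dict with "frame" (384x512x3 uint8, red, green, blue), "fx", "fy", "cx", "cy" (pixels), "k1" (the pictures are not rectified: a ray, as slopes to the right and down, at radius r is drawn at 1 + k1 r^2 times it, then the intrinsics apply), "cam_to_world" (4x4, takes a point from camera to world coordinates). Camera axes: x right, y down, z forward; pixel columns grow to the right and rows downward; lengths in mm; the calibration is good to about 2 mm. A picture is of the moment at which its call begins. There is no depth.
- r.hand_in(): hands the job in, once; it reports no verdict.
Trained networks look in a picture, given as the dict that the camera call returned (one of the last four; its "shot" number tells which), for a name from the list of things; names that differ only in an ending like _2 or _b are one class to them, and where a whole thing is asked for, a point or a joint stands for the part that bears it (a point fixed in the world has none). Each returns a list of dicts, best first, with "score" (0 to 1); they miss things now and then, are a little off and sometimes report something else, mostly with a low value. They report only what shows in the picture. A call takes as long as a camera call. They do not tell look-alikes from the thing itself.
- r.look_for(picture, query): "extent" ([left, top, right, bottom] in pixels, round what is visible of it).
- r.outline_of(picture, query): "pixels" (384x512 bool, what is visible of it) and "extent" ([left, top, right, bottom] in pixels, round what is visible of it).
- r.spot_point(picture, query): "point" ([column, row] in pixels: a listed point, or the origin of a listed thing).
The state is a dict: "clock": time; "q": joint angles; "qd": joint speeds; "joint_torque": joint torques, N m; "eef_pos": TCP position; "tcp_rot": TCP orientation; "force": force on the tool from outside, world axes, zero at the start; "torque": the same for the moment, N m; "grip_width": finger opening in mm.
Only numpy, scipy, OpenCV 4.12 (cv2) and the standard library are available. Lean on these libraries where they do the work, as an engineer would, in place of code of your own. Each camera call takes 0.05 s, during which the arm holds its last target.

## Working session

There is one attempt and no reset: what is moved stays moved. The work goes in short steps, Python scripts to look and compute and a tool call to move; the robot and the scene stay as the last step left them, time stands still between calls to the robot, and variables do not carry over. Pictures are saved under pics/ and viewed, and the job is handed in when it is done.

Besides the shell and the picture viewer there is one more tool, called after "Request:" in YAML: its name, and indented under it one key for each argument. drive_tool: Moves the arm, as the interface text tells. Its arguments: {"type":"object","properties":{"translation":{"type":"array"},"rot":{"type":"array"},"grip":{"type":"array"}},"required":["translation","rot","grip"]}

```bash
mkdir -p pics; ls
python3 - <<'E'
from cell import r
import cv2
print(r.sense())
for n in ["scene","side","wrist"]:
    p=r.camera(n); cv2.imwrite(f"pics/{n}0.png",p["frame"][:,:,::-1])
    print(n,p["fx"],p["cx"],p["k1"],p["cam_to_world"].round(3).tolist() if hasattr(p["cam_to_world"],'round') else p["cam_to_world"])
    for q in ["pin","wing","notch","mouth","bore","holder"]:
        try: print(q,[(d["point"],d["score"]) for d in r.spot_point(p,q)])
        except Exception as e: print(q,e)
E
```

```text
pics
{'clock': 0.0, 'q': array([68.77462244, 19.07332617, -3.70521347, 83.7046389 ,  1.23845851,
       77.34394839, -5.07148154]), 'qd': array([ 0.03016049, -0.04643725, -0.00618352, -0.09265787, -0.00152224,
       -0.002357  ,  0.0623279 ]), 'joint_torque': array([ 1.13879457e-04, -6.25450158e+01,  4.91077895e-02, -3.91609383e+01,
        1.62689248e-02,  9.77842952e-03, -4.13823318e-05]), 'eef_pos': array([ 212.8967196 , -587.23006734,  230.5125163 ]), 'tcp_rot': array([-176.36361816,   89.91794539,  113.56571579]), 'force': array([ 0.33550386, -0.23348556,  0.71602196]), 'torque': array([-0.01190672,  0.02055704,  0.03902628]), 'grip_width': 85.60268031946181}
scene 460.46073360656885 249.69982628766815 -0.18041708327116132 [[-0.606, 0.66, -0.444, 1168.44], [0.795, 0.5, -0.343, 430.145], [-0.004, -0.561, -0.828, 1296.513], [0.0, 0.0, 0.0, 1.0]]
pin [([224.7, 236.7], 0.89), ([271.8, 165.3], 0.75), ([276.2, 288.9], 0.62), ([289.4, 212.5], 0.58), ([327.8, 179.3], 0.51)]
wing [([225.1, 231.2], 0.88), ([331.8, 175.6], 0.87), ([289.8, 206.4], 0.72), ([277.0, 284.6], 0.68), ([271.3, 15
[... 311 characters left out ...]
599, 658.085], [0.0, 0.0, 0.0, 1.0]]
pin [([192.1, 198.7], 0.96), ([309.9, 291.1], 0.95), ([118.0, 247.6], 0.93), ([304.0, 222.4], 0.85), ([228.8, 239.7], 0.79)]
wing [([309.4, 277.0], 0.89), ([309.1, 208.5], 0.89), ([222.8, 228.9], 0.87), ([113.2, 235.5], 0.83), ([189.8, 186.6], 0.68)]
notch [([248.2, 219.3], 0.62)]
mouth [([262.4, 206.4], 0.67)]
bore [([224.5, 239.2], 0.93), ([226.9, 240.0], 0.68)]
holder [([223.1, 273.3], 0.79), ([223.1, 226.0], 0.43)]
wrist 306.96983688123447 257.78932264815967 -0.05616273551241458 [[0.34, -0.894, -0.291, 288.028], [-0.94, -0.324, -0.104, -561.017], [-0.001, 0.309, -0.951, 373.916], [0.0, 0.0, 0.0, 1.0]]
pin []
wing []
notch []
mouth []
bore []
holder []
```

View pics/scene0.png

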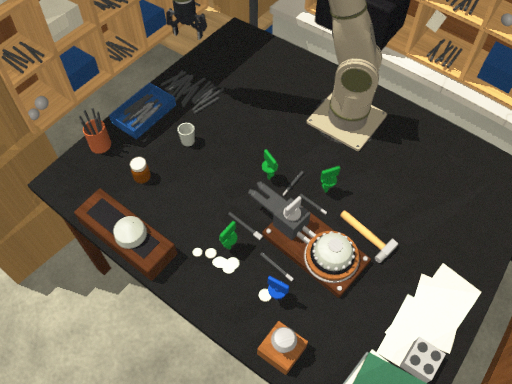

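View pics/side0.png

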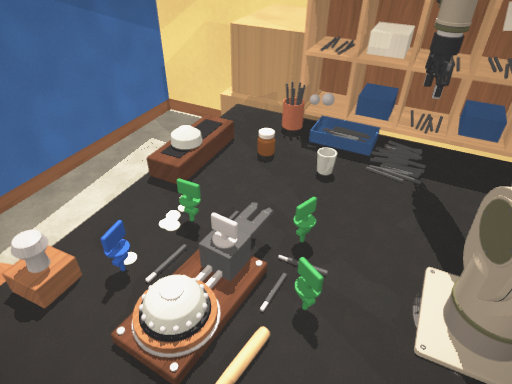

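Candidates for the pin, in scene and side pixels:
- Grey: scene (290,210), side (225,232). It sits on the dark housing, which fits the description.
- Green: scene (271,160), (330,178) and (228,236). Wrong colour.
- Blue: scene (277,288). Wrong colour.

I'll confirm with an enlarged crop and triangulate.

```bash
cat > h.py <<'E'
import numpy as np, cv2
from scipy.optimize import least_squares
def ray(p,uv):
    d=np.array([(uv[0]-p["cx"])/p["fx"],(uv[1]-p["cy"])/p["fy"]]); s=d.copy()
    for _ in range(30): s=d/(1+p["k1"]*(s@s))
    T=np.array(p["cam_to_world"]); v=T[:3,:3]@np.array([s[0],s[1],1]); return T[:3,3],v/np.linalg.norm(v)
def atz(p,uv,z):
    o,v=ray(p,uv); return o+v*(z-o[2])/v[2]
def tri(l):
    A=0;b=0
    for p,uv in l:
        o,v=ray(p,uv); M=np.eye(3)-np.outer(v,v); A=A+M; b=b+M@o
    return np.linalg.solve(A,b)
def proj(p,X):
    T=np.array(p["cam_to_world"]); c=T[:3,:3].T@(np.asarray(X,float)-T[:3,3]); s=c[:2]/c[2]
    s=s*(1+p["k1"]*(s@s)); return np.array([s[0]*p["fx"]+p["cx"],s[1]*p["fy"]+p["cy"]])
E
python3 - <<'E'
from cell import r
from h import *
S=r.camera("scene");D=r.camera("side")
a=cv2.resize(S["frame"][150:300,220:380,::-1],None,fx=3.7,fy=3.7,interpolation=cv2.INTER_CUBIC);cv2.imwrite("pics/s1.png",a)
a=cv2.resize(D["frame"][185:345,110:290,::-1],None,fx=3.7,fy=3.7,interpolation=cv2.INTER_CUBIC);cv2.imwrite("pics/d1.png",a)
def pick(p,q,c):
    l=r.spot_point(p,q); l=[d for d in l if np.hypot(*(np.array(d["point"])-c))<18]
    return np.array(l[0]["point"]) if l else None
for q,cs,cd,z in [("wing",(290,207),(223,229),145),("pin",(290,212),(228,240),106),("notch",(270,197),(248,219),85),("mouth",(254,190),(262,206),85),("bore",(291,214),(226,240),100),("holder",(291,233),(223,273),0)]:
    u=pick(S,q,cs);v=pick(D,q,cd)
    print(q,u,v)
    if u is not None: print("  scene@z",atz(S,u,z).round(1))
    if v is not None: print("  side@z",atz(D,v,z).round(1))
    if u is not None and v is not None: print("  tri",tri([(S,u),(D,v)]).round(1))
for p,n in((S,"S"),(D,"D")):
  for q in ["wing","holder","punch_a","hammer"]:
    print(n,q,[(d["extent"],d["score"]) for d in r.look_for(p,q)])
E
```

```text
wing [289.  208.2] [225.  225.8]
  scene@z [544.   92.6 145. ]
  side@z [523.2 101.5 145. ]
  tri [533.6  86.3 127.4]
pin [290.9 214.4] [228.9 237.4]
  scene@z [537.4  98.2 106. ]
  side@z [520.1  92.7 106. ]
  tri [527.3  89.7  94.8]
notch [269.  196.9] [250.6 220.6]
  scene@z [515.2   1.5  85. ]
  side@z [513.3   1.9  85. ]
  tri [514.2   0.7  83.5]
mouth [254.  189.2] [264.4 205.6]
  scene@z [520.5 -53.3  85. ]
  side@z [507.8 -63.4  85. ]
  tri [512.2 -61.6  79.1]
bore [293.6 214.5] [225.1 242.1]
  scene@z [529.5 103.2 100. ]
  side@z [523.5 103.5 100. ]
  tri [526.2 100.9  95.4]
holder [289.3 229.1] [224.9 272.8]
  scene@z [529.4  95.6   0. ]
  side@z [528.1 103.    0. ]
  tri [529.2  97.1  -3.8]
S wing [([321.0, 168.8, 341.1, 190.2], 0.73), ([218.9, 224.8, 236.6, 249.3], 0.59), ([262.2, 148.6, 277.6, 180.1], 0.55), ([268.2, 277.8, 288.4, 300.3], 0.52), ([279.5, 197.7, 303.4, 219.6], 0.51)]
S holder [([248.9, 183.4, 370.9, 298.0], 0.9)]
S punch_a [([258.3, 255.0, 291.4, 278.0], 0.72), ([284.5, 174.3, 300.0, 198.0], 0.54), ([226.4, 209.6, 259.4, 238.2], 0.53), ([299.9, 194.2, 328.1, 213.2], 0.42)]
S hammer [([337.1, 208.9, 398.3, 262.7], 0.72)]
D wing [([103.9, 220.1, 128.4, 271.0], 0.92), ([295.6, 258.7, 324.4, 307.8], 0.91), ([212.0, 213.2, 241.2, 245.9], 0.84), ([176.5, 176.7, 199.6, 219.3], 0.68), ([259.1, 125.6, 275.4, 157.9], 0.65), ([293.3, 194.9, 317.2, 241.5], 0.59)]
D holder [([112.2, 201.6, 275.7, 383.9], 0.91)]
D punch_a [([143.8, 243.7, 185.2, 280.8], 0.73), ([260.4, 272.7, 285.4, 309.8], 0.69), ([280.1, 256.6, 326.0, 274.1], 0.66), ([110.1, 203.2, 273.2, 384.0], 0.25)]
D hammer [([214.2, 323.8, 267.0, 384.0], 0.92)]
```

View pics/s1.png

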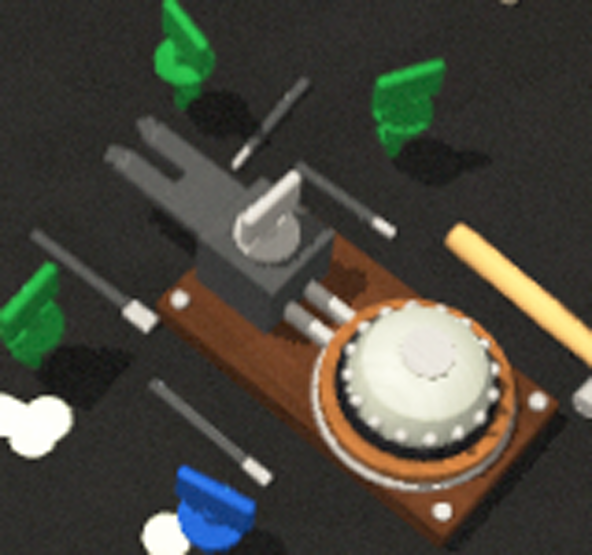

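View pics/d1.png

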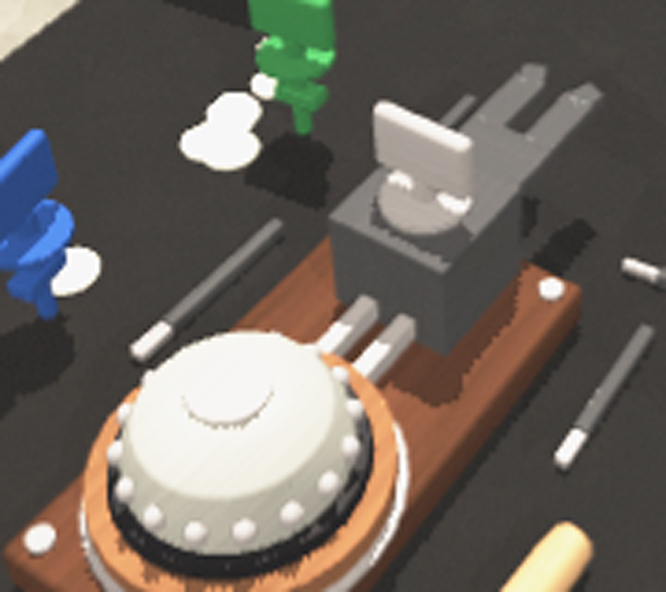

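Enlarged, the grey pin stands on the housing with its wing up (scene about (290,207)). The fork of the side arm points up-left, at scene (250,188). Next I'll fit the holder and pin models to the features.

Run:
```python
from cell import r
from h import *
S=r.camera("scene");D=r.camera("side")
s=lambda x,y:np.array([220+x/3.7,150+y/3.7]); d=lambda x,y:np.array([110+x/3.7,185+y/3.7])
# holder-frame points
obs=[(S,s(333,235),(-40,40,100)),(S,s(271,290),(40,40,100)),(S,s(198,228),(40,-40,100)),
(D,d(522,187),(-40,-40,100)),(D,d(443,268),(-40,40,100)),(D,d(332,215),(40,40,100)),
(S,s(429,352),(0,165,111)),(D,d(226,398),(0,165,111)),
(S,s(557,403),(-80,'y1',30)),(S,s(440,543),(80,'y1',30)),(S,s(160,300),(80,'y0',30)),(D,d(8,565),(80,'y1',30)),(D,d(580,288),(-80,'y0',30))]
def W(q,P):
    y=P[1]; y=q[3] if y=='y1' else q[3]-310 if y=='y0' else y
    c,si=np.cos(q[2]),np.sin(q[2]); return [q[0]+c*P[0]-si*y,q[1]+si*P[0]+c*y,P[2]]
def f(q): return np.concatenate([(proj(p,W(q[:4],P))+(q[4:6] if p is D else 0)-uv) for p,uv,P in obs])
g=lambda q:np.r_[f(q),q[4:6]*.5]
R=least_squares(g,[527,101,-.1,240,0,0],loss="soft_l1");q=R.x;print(q.round(3),np.degrees(q[2]));print(f(q).reshape(-1,2).round(1).tolist())
# notch
for y in(-97,-155): print(y,np.round(W(q,(0,y,85)),1),proj(S,W(q,(0,y,85))).round(1),proj(D,W(q,(0,y,85))).round(1))
np.save("hold.npy",q)
# pin wing fit: fix x,y at the holder origin, yaw free; draw
for y in (20,30,40,50,60,70,80):pass
O=r.outline_of(S,"pin");
for i,o in enumerate(O): print(o["extent"],o["score"])
O2=r.outline_of(D,"pin")
for i,o in enumerate(O2): print(o["extent"],o["score"])
def sil(p,X,Y,yaw,shape=(384,512)):
    m=np.zeros((384*4,512*4),np.uint8);c,si=np.cos(yaw),np.sin(yaw)
    def hull(pts):
        uv=np.array([proj(p,[X+c*a-si*b,Y+si*a+c*b,z]) for a,b,z in pts]);uv=((uv+.5)*4).astype(np.int32)
        cv2.fillConvexPoly(m,cv2.convexHull(uv),1)
    hull([(a,b,z) for a in(-32,32) for b in(-6,6) for z in(118,160)])
    t=np.linspace(0,6.28,40)
    hull([(27*np.cos(u),27*np.sin(u),z) for u in t for z in(100,106)])
    hull([(8*np.cos(u),8*np.sin(u),z) for u in t for z in(106,118)])
    return cv2.resize(m.astype(np.float32),(512,384),interpolation=cv2.INTER_AREA)
m=[next((o["pixels"] for o in L if abs(o["extent"][0]-x)<8),None) for L,x in((O,280),(O2,212))]
print([None if a is None else a.sum() for a in m])
best=None
from scipy.optimize import minimize
def cost(v):
    e=0
    for p,a in((S,m[0]),(D,m[1])):
        if a is not None: e+=np.abs(sil(p,*v)-a).sum()
    return e
for yaw in np.arange(0,np.pi,.1):
    v=(q[0],q[1],yaw); k=cost(v)
    if best is None or k<best[0]:best=(k,v)
print(best)
R=minimize(cost,best[1],method="Nelder-Mead",options=dict(initial_simplex=[np.array(best[1])+x for x in([0,0,0],[4,0,0],[0,4,0],[0,0,.15])]))
print(R.x.round(3),np.degrees(R.x[2]),R.fun)
for n,p,a,(x0,y0) in(("s",S,m[0],(260,180)),("d",D,m[1],(195,195))):
    im=p["frame"][:,:,::-1].copy();im=cv2.resize(im[y0:y0+70,x0:x0+70],None,fx=8,fy=8,interpolation=cv2.INTER_CUBIC)
    k=(cv2.resize(sil(p,*R.x)[y0:y0+70,x0:x0+70],None,fx=8,fy=8)>.5).astype(np.uint8)
    cs,_=cv2.findContours(k,0,2);cv2.drawContours(im,cs,-1,(0,0,255),1);cv2.imwrite(f"pics/fit_{n}.png",im)
a=cv2.hconcat([cv2.imread("pics/fit_s.png"),cv2.imread("pics/fit_d.png")]);cv2.imwrite("pics/fit.png",cv2.resize(a,(800,400)))
```

```text
[ 5.28314e+02  9.60100e+01 -1.08000e-01  2.61810e+02  4.60000e-01
  4.90000e-01] -6.183452700117977
[[0.4, -1.0], [0.1, 1.0], [-0.3, 1.8], [0.0, 0.3], [0.1, 1.4], [-0.9, 0.5], [-0.6, -0.5], [0.9, -3.7], [1.5, -0.2], [1.2, -1.3], [-1.4, 0.3], [-3.5, -3.7], [1.0, 0.3]]
-97 [ 5.179e+02 -4.000e-01  8.500e+01] [268.  197.1] [249.3 219.4]
-155 [511.6 -58.1  85. ] [254.5 186.6] [262.1 206.4]
[321.0, 165.7, 340.8, 196.9] 0.82
[265.6, 275.0, 287.5, 296.9] 0.76
[281.2, 194.7, 297.8, 220.4] 0.67
[217.2, 223.7, 235.8, 247.2] 0.63
[264.6, 152.0, 278.6, 177.2] 0.56
[339.7, 208.8, 399.2, 262.1] 0.19
[294.2, 257.9, 323.9, 310.4] 0.91
[212.5, 213.2, 234.6, 249.5] 0.85
[177.3, 175.8, 201.2, 220.0] 0.69
[292.8, 196.3, 316.4, 241.8] 0.56
[101.0, 220.0, 131.3, 269.8] 0.55
[np.int64(265), np.int64(780)]
(np.float32(150.0625), (np.float64(528.3140566647427), np.float64(96.00965874579742), np.float64(3.1)))
[530.854  96.056   2.99 ] 171.33617090188585 106.0625
```

View pics/fit.png

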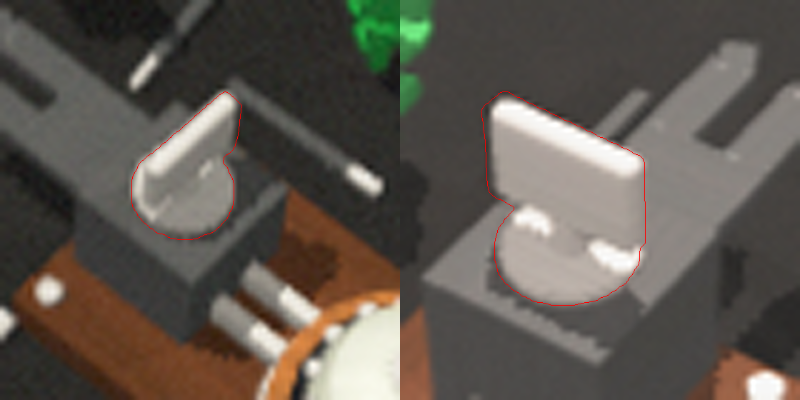

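```bash
cat >> h.py <<'E'
from scipy.spatial.transform import Rotation as Ro
def st(r):
    s=r.sense();R=Ro.from_euler("xyz",s["tcp_rot"],degrees=True).as_matrix()
    print("t",round(s["clock"],2),"pos",s["eef_pos"].round(1),"jaw yaw",np.degrees(np.arctan2(R[1,2],R[0,2])).round(2),"toolx",R[:,0].round(4),"F",s["force"].round(1),"T",s["torque"].round(2),"w",round(s["grip_width"],1),"q",s["q"].round(1))
    return s,R
E
python3 -c "
from cell import r
from h import *
st(r)"
```

```text
t 2.35 pos [ 213.  -587.6  231.3] jaw yaw -70.07 toolx [ 0.e+00 -1.e-04 -1.e+00] F [-0.2 -0.4 -0.5] T [-0.   -0.04  0.01] w 85.6 q [68.8 19.  -3.7 83.7  1.2 77.3 -5.1]
```

Request:
drive_tool:
  translation:
    - [0.02,0.034,0]
    - [0.02,0.034,0]
    - [0.02,0.034,0]
    - [0.02,0.034,0]
    - [0.02,0.034,0]
    - [0.02,0.034,0]
    - [0.02,0.034,0]
    - [0.02,0.034,0]
    - [0.02,0.034,0]
    - [0.02,0.034,0]
    - [0.02,0.034,0]
    - [0.02,0.034,0]
  rot:
    - [0,0,-1.43]
    - [0,0,-1.43]
    - [0,0,-1.43]
    - [0,0,-1.43]
    - [0,0,-1.43]
    - [0,0,-1.43]
    - [0,0,-1.43]
    - [0,0,-1.43]
    - [0,0,-1.43]
    - [0,0,-1.43]
    - [0,0,-1.43]
    - [0,0,-1.43]
  grip: [0.085,0.085,0.085,0.085,0.085,0.085,0.085,0.085,0.085,0.085,0.085,0.085]

```text
clock: 3.35
eef_pos: [453.7, -177.8, 231.7]
tcp_rot: [41.2, 89.9, -46.1]
force: [0.1, 0.1, 0.4]
grip_width: 85.2
```

```bash
python3 -c "
from cell import r
from h import *
st(r)"
```

```text
t 3.35 pos [ 453.7 -177.8  231.7] jaw yaw -87.31 toolx [ 7.e-04 -8.e-04 -1.e+00] F [0.1 0.1 0.4] T [-0.   -0.04 -0.03] w 85.2 q [ 40.3   3.  -24.9 102.8   1.3  74.5 -72.2]
```

Request:
drive_tool:
  translation:
    - [0.0096,0.0342,0]
    - [0.0096,0.0342,0]
    - [0.0096,0.0342,0]
    - [0.0096,0.0342,0]
    - [0.0096,0.0342,0]
    - [0.0096,0.0342,0]
    - [0.0096,0.0342,0]
    - [0.0096,0.0342,0]
    - [0,0,0]
  rot:
    - [0,0,-1.43]
    - [0,0,-1.43]
    - [0,0,-1.43]
    - [0,0,-1.43]
    - [0,0,-1.43]
    - [0,0,-1.43]
    - [0,0,-1.43]
    - [0,0,-1.43]
    - [0,0,0]
  grip: [0.085,0.085,0.085,0.085,0.085,0.085,0.085,0.085,0.085]

```text
clock: 4.1
eef_pos: [529.9, 101.8, 231.6]
tcp_rot: [176.7, 89.8, 78.4]
force: [-0.6, -0.0, 0.4]
grip_width: 85.0
```

Run:
```python
from cell import r
from h import *
st(r)
p=r.camera("wrist")
im=p["frame"][:,:,::-1].copy()
q=np.load("hold.npy");X,Y,yaw=530.85,96.06,2.99
c,si=np.cos(yaw),np.sin(yaw)
for a in(-32,32):
  for b in(-6,6):
    u=proj(p,[X+c*a-si*b,Y+si*a+c*b,160]);cv2.circle(im,tuple(int(v) for v in u),3,(0,0,255),1)
ch,sh=np.cos(q[2]),np.sin(q[2])
for P in [(40,40,100),(-40,40,100),(40,-40,100),(-40,-40,100),(0,-97,85),(0,-155,85),(8,-155,85),(-8,-155,85)]:
    u=proj(p,[q[0]+ch*P[0]-sh*P[1],q[1]+sh*P[0]+ch*P[1],P[2]]);cv2.circle(im,tuple(int(v) for v in u),3,(0,255,255),1)
cv2.imwrite("pics/w1.png",cv2.resize(im,(800,600)))
for qn in["wing","notch","mouth"]: print(qn,[(d["point"],d["score"]) for d in r.spot_point(p,qn)])
np.save("cam.npy",p,allow_pickle=True)
```

```text
t 4.1 pos [529.9 101.8 231.6] jaw yaw -98.28 toolx [ 7.0e-04  3.6e-03 -1.0e+00] F [-0.6 -0.   0.4] T [ 0.06  0.05 -0.01] w 85.0 q [  18.7   11.7  -38.8   95.1    7.3   75.7 -119.6]
wing [([276.6, 349.5], 0.77), ([263.1, 196.5], 0.7), ([444.9, 271.7], 0.56), ([358.4, 80.6], 0.47)]
notch [([366.2, 174.3], 0.78)]
mouth [([421.0, 170.4], 0.65)]
```

View pics/w1.png

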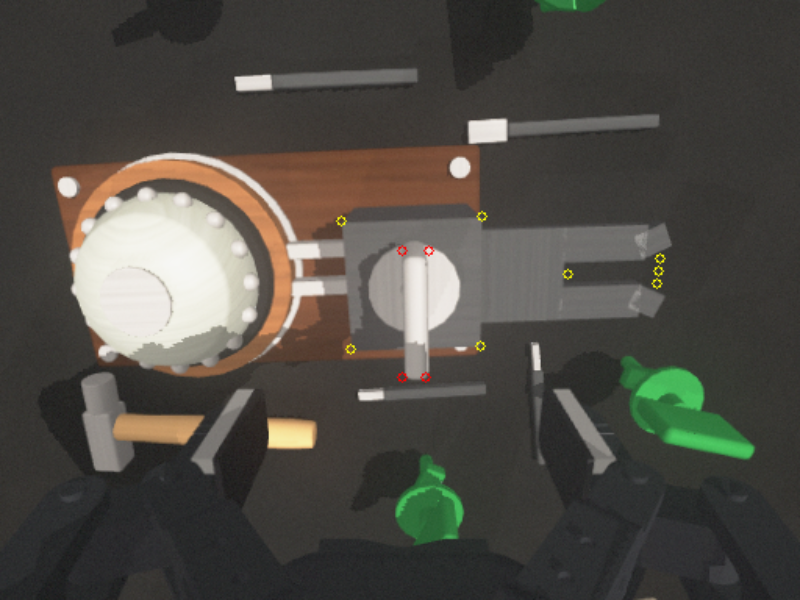

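Request:
drive_tool:
  translation:
    - [0.0008,-0.0058,-0.01]
    - [0,0,-0.02]
    - [0,0,-0.03]
    - [0,0,-0.03]
    - [0,0,-0.02]
    - [0,0,0]
    - [0,0,0]
    - [0,0,0]
    - [0,0,0]
    - [0,0,0]
    - [0,0,0]
    - [0,0,0]
  rot:
    - [0,0,0]
    - [0,0,0]
    - [0,0,0]
    - [0,0,0]
    - [0,0,0]
    - [0,0,0]
    - [0,0,0]
    - [0,0,0]
    - [0,0,0]
    - [0,0,0]
    - [0,0,0]
    - [0,0,0]
  grip: [0.085,0.085,0.085,0.085,0.085,0.085,0.0,0.0,0.0,0.0,0.0,0.0]

```text
clock: 5.3
eef_pos: [531.6, 89.8, 122.7]
tcp_rot: [135.3, 89.8, 36.6]
force: [-0.4, 8.8, 7.5]
grip_width: 12.0
```

```bash
python3 -c "
from cell import r
from h import *
st(r)"
```

```text
t 5.3 pos [531.6  89.8 122.7] jaw yaw -98.64 toolx [ 0.0029  0.0022 -1.    ] F [-0.4  8.8  7.5] T [ 3.4  -0.02  0.  ] w 12.0 q [  18.    17.2  -37.3  102.9   11.5   63.5 -121.8]
```

Request:
drive_tool:
  translation:
    - [0,0.003,0]
    - [0,0.002,0]
    - [0,0,0]
    - [0,0,0]
  rot:
    - [0,0,0]
    - [0,0,0]
    - [0,0,0]
    - [0,0,0]
  grip: [0,0,0,0]

```text
clock: 5.63
eef_pos: [531.2, 93.2, 122.0]
tcp_rot: [88.6, 89.9, -10.0]
force: [0.5, -0.2, 5.9]
grip_width: 11.4
```

```bash
python3 -c "
from cell import r
from h import *
st(r)
p=r.camera('wrist');cv2.imwrite('pics/w2.png',p['frame'][:,:,::-1])
p=r.camera('side');cv2.imwrite('pics/d2.png',cv2.resize(p['frame'][150:310,130:330,::-1],None,fx=3.7,fy=3.7,interpolation=2))
"
```

```text
t 5.63 pos [531.2  93.2 122. ] jaw yaw -98.67 toolx [ 1.3e-03 -2.0e-04 -1.0e+00] F [ 0.5 -0.2  5.9] T [-0.15 -0.04 -0.02] w 11.4 q [  17.6   17.4  -37.4  102.8   11.7   63.7 -122.4]
```

View pics/w2.png

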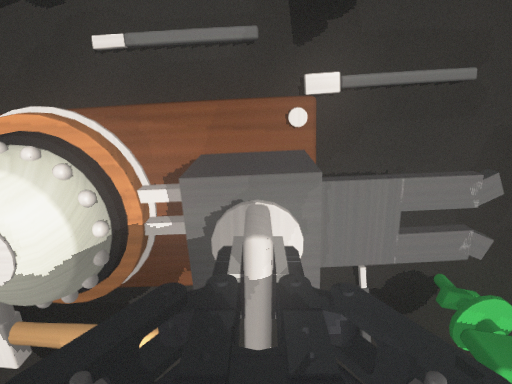

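View pics/d2.png

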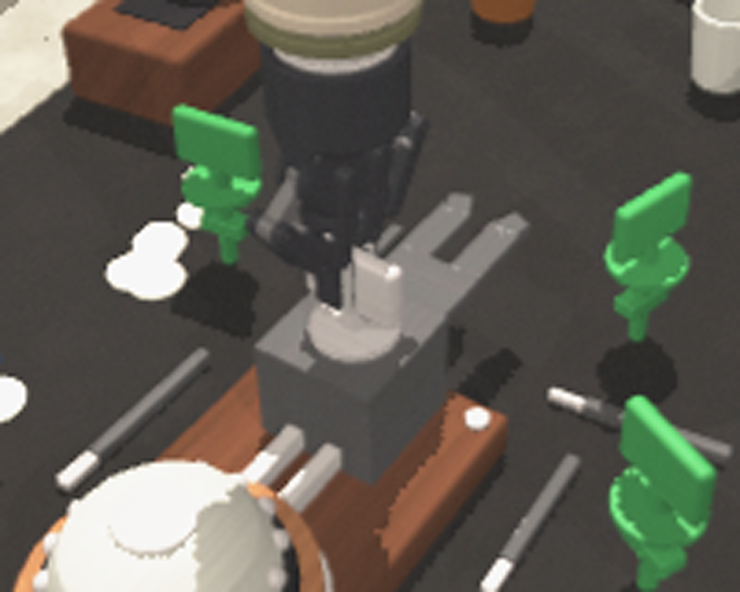

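Request:
drive_tool:
  translation:
    - [0,0,0.001]
    - [0,0,0.001]
    - [0,0,0]
    - [0,0,0]
    - [0,0,0]
    - [0,0,0]
    - [0,0,0]
  rot:
    - [0,0,0]
    - [0,0,0]
    - [0,0,4]
    - [0,0,4]
    - [0,0,4]
    - [0,0,0]
    - [0,0,0]
  grip: [0,0,0,0,0,0,0]

```text
clock: 6.32
eef_pos: [530.2, 93.5, 122.9]
tcp_rot: [-122.9, 89.9, 150.3]
force: [0.7, 2.9, -4.8]
grip_width: 11.2
```

```bash
python3 -c "
from cell import r
from h import *
st(r)"
```

```text
t 6.32 pos [530.2  93.5 122.9] jaw yaw -86.79 toolx [-1.1e-03  6.0e-04 -1.0e+00] F [ 0.7  2.9 -4.8] T [ 0.84 -0.14 -0.03] w 11.2 q [  19.1   17.7  -39.2  102.7   12.3   64.  -111. ]
```

Request:
drive_tool:
  translation:
    - [0,0,0.0015]
    - [0,0,0.0015]
    - [0,0,0.001]
    - [0,0,0]
    - [0,0,0]
  rot:
    - [0,0,0]
    - [0,0,0]
    - [0,0,0]
    - [0,0,0]
    - [0,0,0]
  grip: [0,0,0,0,0]

```text
clock: 6.73
eef_pos: [530.2, 93.4, 126.9]
tcp_rot: [-100.9, 89.9, 172.4]
force: [1.0, 4.5, -11.7]
grip_width: 11.4
```

Request:
drive_tool:
  translation:
    - [0,0,0]
    - [0,0,0]
    - [0,0,0]
  rot:
    - [0,0,3]
    - [0,0,3]
    - [0,0,0]
  grip: [0,0,0]

```text
clock: 6.98
eef_pos: [530.0, 93.8, 126.9]
tcp_rot: [-122.7, 89.9, 156.9]
force: [-0.9, 5.3, -10.6]
grip_width: 11.3
```

Request:
drive_tool:
  translation:
    - [0,0,0]
    - [0,0,0]
    - [0,0,0]
  rot:
    - [0,0,3]
    - [0,0,3]
    - [0,0,0]
  grip: [0,0,0]

```text
clock: 7.23
eef_pos: [529.7, 94.1, 126.9]
tcp_rot: [-134.7, 89.9, 150.9]
force: [-1.7, 5.7, -9.8]
grip_width: 11.5
```

```bash
python3 -c "
from cell import r
from h import *
st(r)"
```

```text
t 7.23 pos [529.7  94.1 126.9] jaw yaw -74.46 toolx [-0.0019  0.0011 -1.    ] F [-1.7  5.7 -9.8] T [ 1.85  0.5  -0.08] w 11.5 q [ 20.7  17.8 -41.1 102.4  12.7  64.6 -99.1]
```

Request:
drive_tool:
  translation:
    - [0,0.001,0.0005]
    - [0,0.001,0]
    - [0,0,0]
  rot:
    - [0,0,3]
    - [0,0,3]
    - [0,0,0]
  grip: [0,0,0]

```text
clock: 7.48
eef_pos: [530.6, 95.2, 128.1]
tcp_rot: [-15.9, 90.0, -84.4]
force: [-0.7, 1.8, -4.4]
grip_width: 11.0
```

Request:
drive_tool:
  translation:
    - [0,0,0]
    - [0,0,0]
    - [0,0,0]
  rot:
    - [0,0,3]
    - [0,0,3]
    - [0,0,0]
  grip: [0,0,0]

```text
clock: 7.73
eef_pos: [530.5, 95.5, 128.2]
tcp_rot: [165.7, 90.0, 103.0]
force: [-2.5, 4.7, -2.9]
grip_width: 11.3
```

```bash
python3 -c "
from cell import r
from h import *
st(r)"
```

```text
t 7.73 pos [530.5  95.5 128.2] jaw yaw -62.63 toolx [-1.e-04  2.e-04 -1.e+00] F [-2.5  4.7 -2.9] T [ 1.17  0.55 -0.04] w 11.3 q [ 22.   18.2 -43.  102.2  13.6  64.9 -88. ]
```

Request:
drive_tool:
  translation:
    - [0,0,0.0015]
    - [0,0,0.001]
    - [0,0,0]
  rot:
    - [0,0,0]
    - [0,0,0]
    - [0,0,0]
  grip: [0,0,0]

```text
clock: 7.98
eef_pos: [531.0, 95.3, 130.8]
tcp_rot: [71.7, 89.9, 8.9]
force: [-1.0, 4.0, -3.1]
grip_width: 11.1
```

Request:
drive_tool:
  translation:
    - [0,0.0005,0.002]
    - [0,0.0005,0.002]
    - [0,0,0.002]
    - [0,0,0]
  rot:
    - [0,0,0]
    - [0,0,0]
    - [0,0,0]
    - [0,0,0]
  grip: [0,0,0,0]

```text
clock: 8.32
eef_pos: [531.1, 95.5, 137.0]
tcp_rot: [12.8, 89.9, -49.9]
force: [0.8, -0.7, -3.0]
grip_width: 11.3
```

```bash
python3 -c "
from cell import r
from h import *
st(r)"
```

```text
t 8.32 pos [531.1  95.5 137. ] jaw yaw -62.72 toolx [ 9.0e-04 -1.1e-03 -1.0e+00] F [ 0.8 -0.7 -3. ] T [ 0.06 -0.06  0.02] w 11.3 q [ 22.1  17.7 -43.1 101.7  13.2  65.8 -87.8]
```

Request:
drive_tool:
  translation:
    - [0,0,0.004]
    - [0,0,0.006]
    - [0,0,0.008]
    - [0,0,0.008]
    - [0,0,0.008]
    - [0,0,0.008]
    - [0,0,0.008]
    - [0,0,0.008]
    - [0,0,0.005]
    - [0,0,0]
    - [0,0,0]
  rot:
    - [0,0,0]
    - [0,0,0]
    - [0,0,0]
    - [0,0,0]
    - [0,0,0]
    - [0,0,0]
    - [0,0,0]
    - [0,0,0]
    - [0,0,0]
    - [0,0,0]
    - [0,0,0]
  grip: [0,0,0,0,0,0,0,0,0,0,0]

```text
clock: 9.23
eef_pos: [530.7, 96.2, 199.5]
tcp_rot: [47.9, 90.0, -14.7]
force: [0.5, 0.1, -3.9]
grip_width: 11.7
```

Run:
```python
from cell import r
from h import *
st(r)
P={n:r.camera(n) for n in("scene","side","wrist")}
cv2.imwrite("pics/w3.png",P["wrist"]["frame"][:,:,::-1])
cv2.imwrite("pics/s3.png",cv2.resize(P["scene"]["frame"][130:280,210:370,::-1],None,fx=3.7,fy=3.7,interpolation=2))
cv2.imwrite("pics/d3.png",cv2.resize(P["side"]["frame"][130:290,150:330,::-1],None,fx=3.7,fy=3.7,interpolation=2))
import pickle;pickle.dump(P,open("P3.pkl","wb"))
```

```text
t 9.23 pos [530.7  96.2 199.5] jaw yaw -62.68 toolx [ 4.e-04 -1.e-04 -1.e+00] F [ 0.5  0.1 -3.9] T [-0.   -0.01 -0.04] w 11.7 q [ 23.3  14.1 -44.   97.4  10.2  72.6 -85.5]
```

View pics/w3.png

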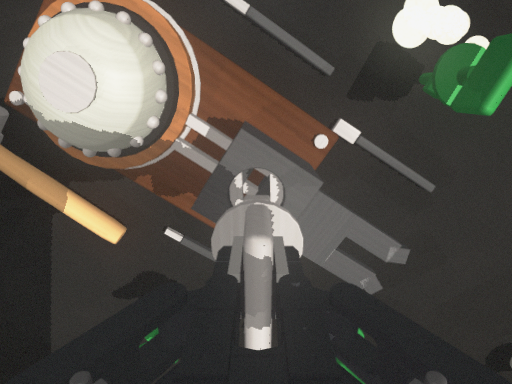

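View pics/s3.png

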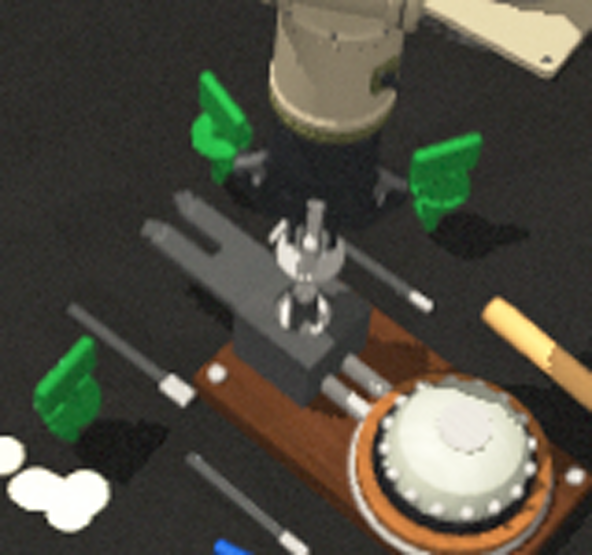

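View pics/d3.png

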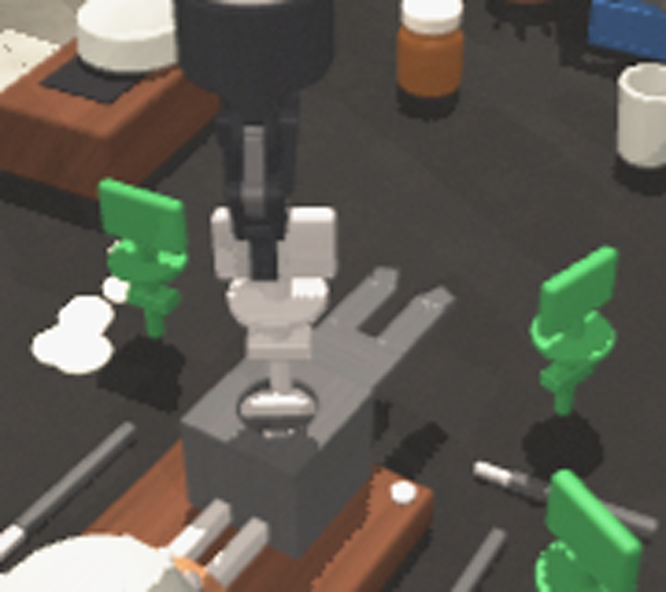

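Run:
```python
from h import *
import pickle
P=pickle.load(open("P3.pkl","rb"));S,D,Wr=P["scene"],P["side"],P["wrist"]
W1=np.load("cam.npy",allow_pickle=True).item()
for n,u,v in[("g1",(268.5,165.5),(304,222.4)),("g2",(329.5,180),(309.9,291)),("g3",(224.7,236.7),(192,198.7))]: print(n,tri([(S,u),(D,v)]).round(0))
a=cv2.resize(W1["frame"][120:235,210:440,::-1],None,fx=3.4,fy=3.4,interpolation=2);cv2.imwrite("pics/w1z.png",a)
b=cv2.resize(Wr["frame"][170:300,290:420,::-1],None,fx=4.5,fy=4.5,interpolation=2);cv2.imwrite("pics/w3z.png",b)
```

```text
g1 [405. -79.  62.]
g2 [327. 112.  59.]
g3 [699. -29.  62.]
```

View pics/w1z.png

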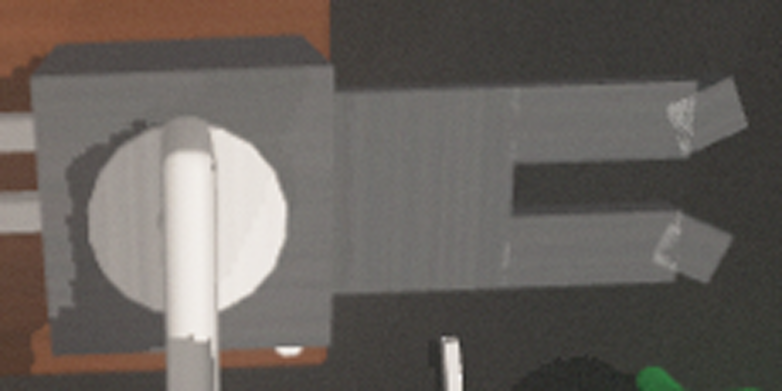

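View pics/w3z.png

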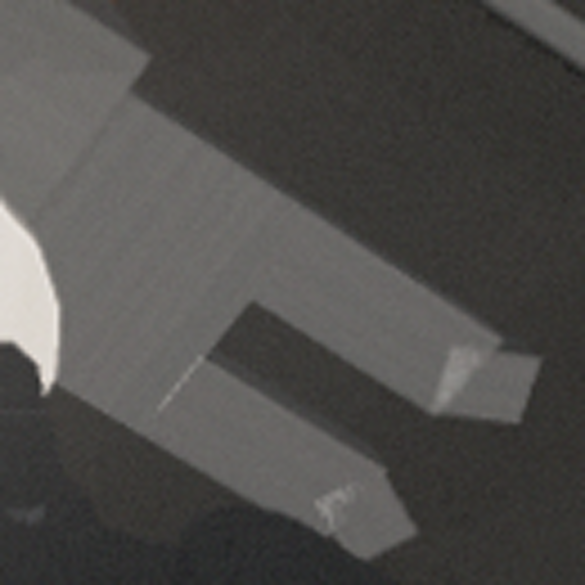

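Run:
```python
from h import *
import pickle
P=pickle.load(open("P3.pkl","rb"));S,D,Wr=P["scene"],P["side"],P["wrist"]
W1=np.load("cam.npy",allow_pickle=True).item()
w1=lambda x,y:(210+x/3.4-.35,120+y/3.4-.35); w3=lambda x,y:(290+x/4.5-.4,170+y/4.5-.4)
q=np.load("hold.npy");c,s=np.cos(q[2]),np.sin(q[2])
def loc(X): d=X[:2]-q[:2]; return np.array([c*d[0]+s*d[1],-s*d[0]+c*d[1]])
for n,p,f,pts in[("w1",W1,w1,{"cl_u":(513,162),"cl_l":(513,214),"pr_u":(690,155),"pr_l":(675,210),"out_u0":(335,92),"out_u1":(695,82),"out_l0":(335,293),"out_l1":(675,281),"tip_u":(732,77),"tip_u2":(747,125),"tip_l":(732,237),"tip_l2":(710,282)}),
 ("w3",Wr,w3,{"cl_u":(253,300),"cl_l":(205,360),"pr_u":(433,412),"pr_l":(380,475),"out_u0":(135,95),"out_u1":(500,343),"out_l0":(62,385),"tip_u":(541,358),"tip_u2":(520,422),"tip_l":(417,530),"tip_l2":(370,557)})]:
    for k,v in pts.items():
        X=atz(p,f(*v),85);print(n,k,X.round(1)[:2],"holder",loc(X).round(1))
    for k,v in ({"h1":(333,67),"h2":(330,345),"h3":(33,75),"h4":(52,355)} if n=="w1" else {"h":(150,55)}).items():
        X=atz(p,f(*v),100);print(n,k,X.round(1)[:2],"holder",loc(X).round(1))
    for nn in("s","d"):pass
```

```text
w1 cl_u [526.3   2.1] holder [  8.1 -93.5]
w1 cl_l [510.8   2.8] holder [ -7.4 -94.5]
w1 pr_u [521.2 -49. ] holder [   8.5 -144.9]
w1 pr_l [505.2 -44.6] holder [  -7.8 -142.3]
w1 out_u0 [553.4  50.7] holder [ 29.9 -42.4]
w1 out_u1 [542.2 -50.3] holder [  29.6 -144. ]
w1 out_l0 [493.9  56.4] holder [-30.  -43.1]
w1 out_l1 [482.9 -44.8] holder [ -30.  -144.9]
w1 tip_u [542.2 -60.9] holder [  30.7 -154.5]
w1 tip_u2 [527.7 -65.5] holder [  16.8 -160.6]
w1 tip_l [494.4 -61.8] holder [ -16.7 -160.5]
w1 tip_l2 [481.  -55.4] holder [ -30.7 -155.6]
w1 h1 [563.   52.6] holder [ 39.1 -39.5]
w1 h2 [484.2  61. ] holder [-40.  -39.6]
w1 h3 [572.2 130.9] holder [39.9 39.4]
w1 h4 [492.5 140.1] holder [-40.3  40. ]
w3 cl_u [526.    1.7] holder [  7.8 -94. ]
w3 cl_l [509.6   3.2] holder [ -8.6 -94.3]
w3 pr_u [521.2 -47.3] holder [   8.4 -143.3]
w3 pr_l [503.1 -46. ] holder [  -9.8 -143.9]
w3 out_u0 [552.9  46.3] holder [ 29.8 -46.8]
w3 out_u1 [541.3 -50.6] holder [  28.7 -144.3]
w3 out_l0 [490.9  27. ] holder [-29.8 -72.7]
w3 tip_u [542.4 -60.7] holder [  30.9 -154.3]
w3 tip_u2 [527.7 -65.9] holder [  16.9 -161. ]
w3 tip_l [495.  -61.6] holder [ -16.1 -160.2]
w3 tip_l2 [484.4 -56.2] holder [ -27.2 -156. ]
w3 h [563.6  52.8] holder [ 39.7 -39.2]
```

Request:
drive_tool:
  translation:
    - [-0.0025,-0.021,0.001]
    - [-0.0025,-0.021,0]
    - [-0.0025,-0.021,0]
    - [-0.0025,-0.021,0]
    - [-0.0025,-0.021,0]
    - [-0.0025,-0.021,0]
    - [-0.0025,-0.021,0]
    - [-0.0025,-0.021,0]
    - [-0.0025,-0.021,0]
    - [0,0,0]
    - [0,0,0]
    - [0,0,0]
  rot:
    - [0,0,6.28]
    - [0,0,6.28]
    - [0,0,6.28]
    - [0,0,6.28]
    - [0,0,6.28]
    - [0,0,6.28]
    - [0,0,6.28]
    - [0,0,6.28]
    - [0,0,6.28]
    - [0,0,0]
    - [0,0,0]
    - [0,0,0]
  grip: [0,0,0,0,0,0,0,0,0,0,0,0]

```text
clock: 10.38
eef_pos: [508.1, -92.1, 200.1]
tcp_rot: [116.5, 90.0, 110.2]
force: [0.2, 0.7, -2.9]
grip_width: 11.4
```

```bash
cat >> h.py <<'E'
def hl(X):
    q=np.load("hold.npy");c,s=np.cos(q[2]),np.sin(q[2]);d=np.asarray(X)[:2]-q[:2]; return np.array([c*d[0]+s*d[1],-s*d[0]+c*d[1]])
E
python3 - <<'E'
from cell import r
from h import *
s,_=st(r);print(hl(s["eef_pos"]))
P={n:r.camera(n) for n in("scene","side","wrist")}
cv2.imwrite("pics/w4.png",P["wrist"]["frame"][:,:,::-1])
cv2.imwrite("pics/d4.png",cv2.resize(P["side"]["frame"][110:270,170:350,::-1],None,fx=3.7,fy=3.7,interpolation=2))
E
```

```text
t 10.38 pos [508.1 -92.1 200.1] jaw yaw -6.23 toolx [-3.e-04  7.e-04 -1.e+00] F [ 0.2  0.7 -2.9] T [ 0.09 -0.    0.01] w 11.4 q [ 45.3  10.7 -44.  100.6   7.8  71.9  -6.9]
[ 1.51830610e-01 -1.89184513e+02]
```

View pics/w4.png

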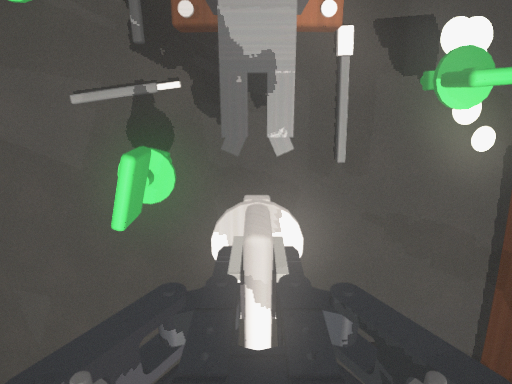

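View pics/d4.png

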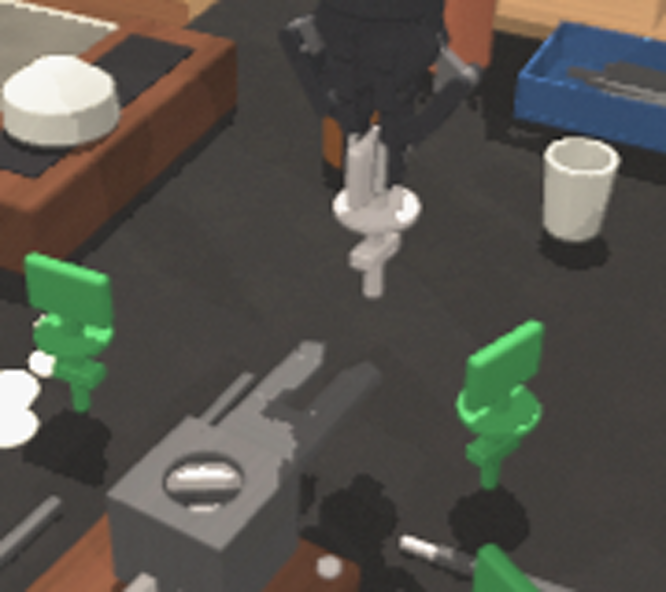

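Request:
drive_tool:
  translation:
    - [0,0,-0.008]
    - [0,0,-0.012]
    - [0,0,-0.014]
    - [0,0,-0.014]
    - [0,0,-0.014]
    - [0,0,-0.012]
    - [0,0,-0.009]
    - [0,0,-0.0055]
    - [0,0,0]
    - [0,0,0]
    - [0,0,0]
  rot:
    - [0,0,0]
    - [0,0,0]
    - [0,0,0]
    - [0,0,0]
    - [0,0,0]
    - [0,0,0]
    - [0,0,0]
    - [0,0,0]
    - [0,0,0]
    - [0,0,0]
    - [0,0,0]
  grip: [0,0,0,0,0,0,0,0,0,0,0]

```text
clock: 11.45
eef_pos: [508.7, -92.8, 112.5]
tcp_rot: [-3.8, 89.9, -10.0]
force: [0.2, 0.3, -2.9]
grip_width: 11.5
```

Run:
```python
from cell import r
from h import *
s,_=st(r);print(hl(s["eef_pos"]))
P={n:r.camera(n) for n in("scene","side","wrist")}
im=P["side"]["frame"][:,:,::-1].copy()
# expected collar underside / lug outline for pin z = tcp-21.6
X=s["eef_pos"].copy()
big=cv2.resize(im[140:260,200:340],None,fx=5,fy=5,interpolation=2)
for z in(-21.6,-15.6):
  pts=np.array([(proj(P["side"],X+[27*np.cos(t),27*np.sin(t),z])-[200,140]+.5)*5 for t in np.linspace(0,6.3,40)]).astype(int)
  cv2.polylines(big,[pts],True,(0,0,255),1)
cv2.imwrite("pics/d5.png",big); cv2.imwrite("pics/w5.png",P["wrist"]["frame"][:,:,::-1])
im=P["scene"]["frame"][:,:,::-1];big=cv2.resize(im[140:260,190:330],None,fx=5,fy=5,interpolation=2)
for z in(-21.6,-15.6):
  pts=np.array([(proj(P["scene"],X+[27*np.cos(t),27*np.sin(t),z])-[190,140]+.5)*5 for t in np.linspace(0,6.3,40)]).astype(int)
  cv2.polylines(big,[pts],True,(0,0,255),1)
cv2.imwrite("pics/s5.png",big)
```

```text
t 11.45 pos [508.7 -92.8 112.5] jaw yaw -6.15 toolx [ 1.2e-03 -2.0e-04 -1.0e+00] F [ 0.2  0.3 -2.9] T [0.02 0.01 0.05] w 11.5 q [ 43.3  16.3 -42.9 106.3  12.5  62.1 -10.5]
[   0.79355967 -189.80880664]
```

View pics/d5.png

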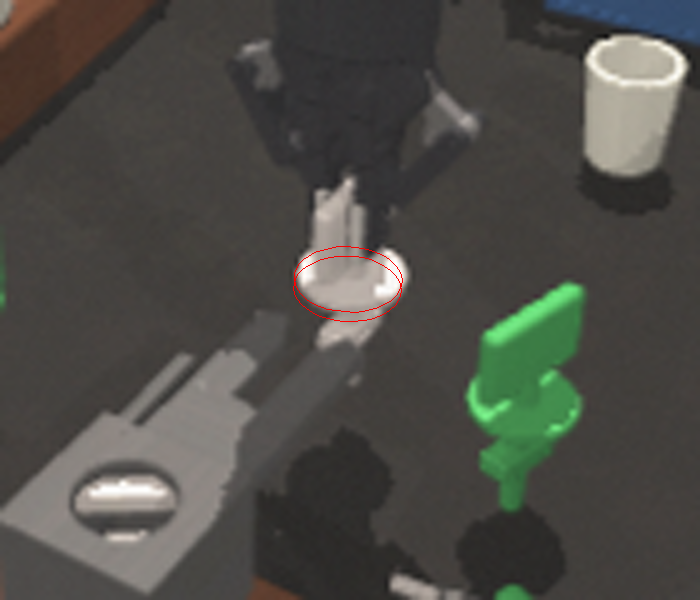

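View pics/w5.png

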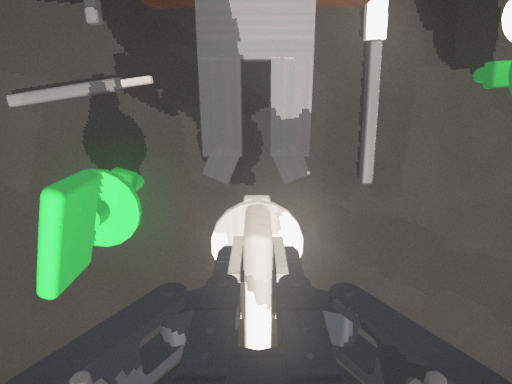

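View pics/s5.png

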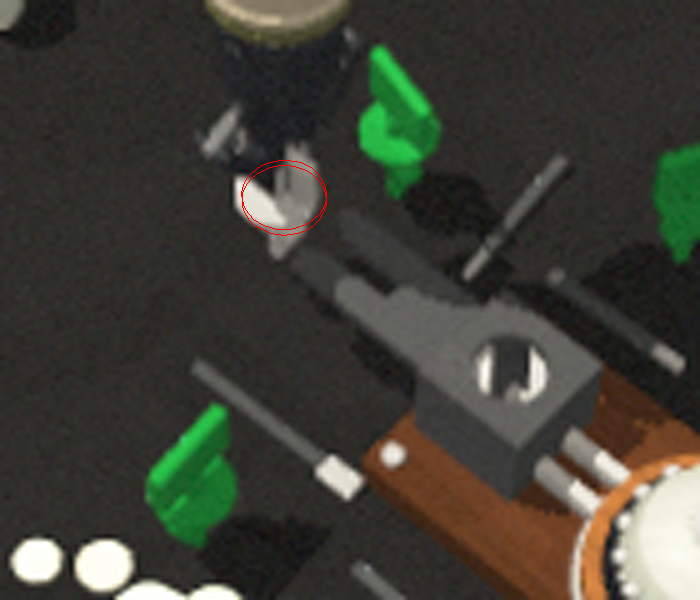

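Request:
drive_tool:
  translation:
    - [0.0003,0.00994,0]
    - [0.0011,0.00994,0]
    - [0.0011,0.00994,0]
    - [0.0011,0.00994,0]
    - [0.0011,0.00994,0]
    - [0,0,0]
  rot:
    - [0,0,0]
    - [0,0,0]
    - [0,0,0]
    - [0,0,0]
    - [0,0,0]
    - [0,0,0]
  grip: [0,0,0,0,0,0]

```text
clock: 12.1
eef_pos: [513.1, -39.9, 112.0]
tcp_rot: [69.6, 89.9, 63.7]
force: [-0.1, 0.3, -3.1]
grip_width: 11.3
```

Run:
```python
from cell import r
from h import *
s,_=st(r);print(hl(s["eef_pos"]))
p=r.camera("wrist");cv2.imwrite("pics/w6.png",p["frame"][:,:,::-1])
p=r.camera("side");cv2.imwrite("pics/d6.png",cv2.resize(p["frame"][140:260,180:320,::-1],None,fx=5,fy=5,interpolation=2))
```

```text
t 12.1 pos [513.1 -39.9 112. ] jaw yaw -5.95 toolx [ 5.e-04  1.e-03 -1.e+00] F [-0.1  0.3 -3.1] T [ 0.06 -0.09  0.01] w 11.3 q [ 38.9  16.4 -44.6 106.6  12.9  62.1 -16.5]
[  -0.50770169 -136.7227032 ]
```

View pics/w6.png

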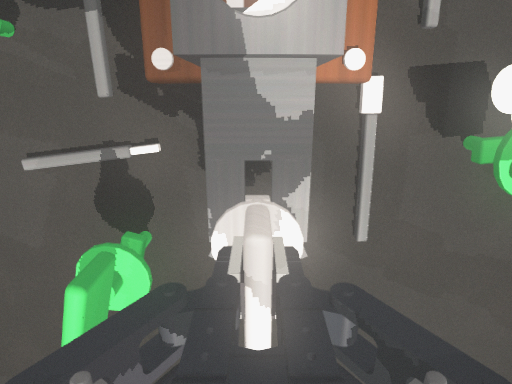

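View pics/d6.png

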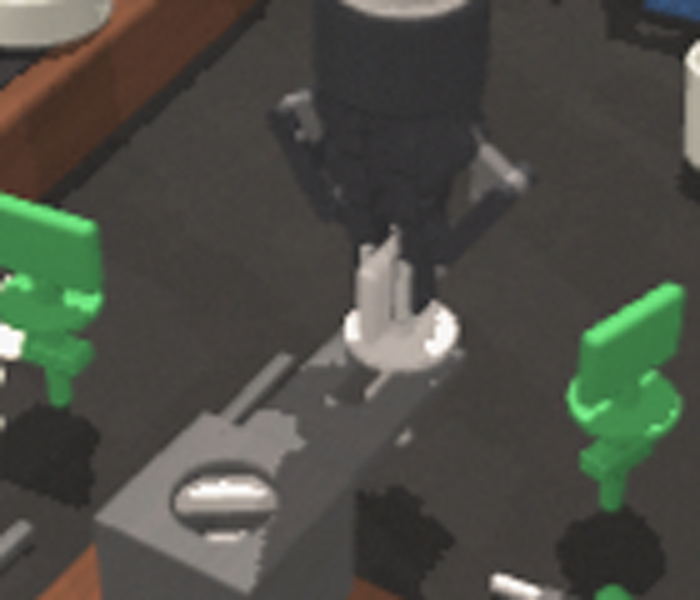

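Request:
drive_tool:
  translation:
    - [0.0013,0.00795,0]
    - [0.0011,0.00795,0]
    - [0.0009,0.00795,0]
    - [0.0006,0.005,0]
    - [0.0002,0.002,0]
    - [0,0,0]
    - [0,0,0]
  rot:
    - [0,0,0]
    - [0,0,0]
    - [0,0,0]
    - [0,0,0]
    - [0,0,0]
    - [0,0,0]
    - [0,0,0]
  grip: [0,0,0,0,0,0,0]

```text
clock: 12.78
eef_pos: [516.9, -12.3, 111.8]
tcp_rot: [-88.8, 90.0, -94.9]
force: [-0.0, -0.9, -3.3]
grip_width: 11.4
```

Run:
```python
from cell import r
from h import *
s,_=st(r);print(hl(s["eef_pos"]))
```

```text
t 12.78 pos [516.9 -12.3 111.8] jaw yaw -6.15 toolx [-0.e+00 -1.e-04 -1.e+00] F [-0.  -0.9 -3.3] T [0.04 0.03 0.02] w 11.4 q [ 36.2  17.  -45.2 106.2  13.5  62.3 -20.3]
[   0.34370109 -108.93797987]
```

Free so far. I'll go on in small steps until it touches.

Request:
drive_tool:
  translation:
    - [0.0003,0.003,0]
    - [0.0002,0.002,0]
    - [0.0002,0.002,0]
    - [0,0,0]
    - [0,0,0]
  rot:
    - [0,0,0]
    - [0,0,0]
    - [0,0,0]
    - [0,0,0]
    - [0,0,0]
  grip: [0,0,0,0,0]

```text
clock: 13.2
eef_pos: [517.7, -5.2, 111.9]
tcp_rot: [14.3, 90.0, 8.2]
force: [-0.5, -0.1, -3.1]
grip_width: 11.3
```

Request:
drive_tool:
  translation:
    - [0.0001,0.001,0]
    - [0.0001,0.001,0]
    - [0,0,0]
    - [0,0,0]
  rot:
    - [0,0,0]
    - [0,0,0]
    - [0,0,0]
    - [0,0,0]
  grip: [0,0,0,0]

```text
clock: 13.53
eef_pos: [517.8, -3.2, 111.8]
tcp_rot: [4.5, 90.0, -1.7]
force: [-0.0, 1.2, -3.0]
grip_width: 11.8
```

Run:
```python
from cell import r
from h import *
s,_=st(r);print(hl(s["eef_pos"]))
```

```text
t 13.53 pos [517.8  -3.2 111.8] jaw yaw -6.15 toolx [ 1.e-04 -0.e+00 -1.e+00] F [-0.   1.2 -3. ] T [0.01 0.01 0.04] w 11.8 q [ 35.4  17.1 -45.4 106.1  13.7  62.4 -21.4]
[  0.26557257 -99.76833871]
```

Request:
drive_tool:
  translation:
    - [0.0001,0.001,0]
    - [0,0.0005,0]
    - [0,0,0]
    - [0,0,0]
  rot:
    - [0,0,0]
    - [0,0,0]
    - [0,0,0]
    - [0,0,0]
  grip: [0,0,0,0]

```text
clock: 13.87
eef_pos: [518.0, -1.7, 111.9]
tcp_rot: [17.2, 90.0, 11.1]
force: [-0.0, 0.5, -3.5]
grip_width: 11.5
```

Request:
drive_tool:
  translation:
    - [0.0001,0.001,0]
    - [0,0,0]
    - [0,0,0]
  rot:
    - [0,0,0]
    - [0,0,0]
    - [0,0,0]
  grip: [0,0,0]

```text
clock: 14.12
eef_pos: [518.1, -0.7, 111.9]
tcp_rot: [18.0, 90.0, 11.8]
force: [0.6, 0.2, -3.3]
grip_width: 11.0
```

Run:
```python
from cell import r
from h import *
s,_=st(r);print(hl(s["eef_pos"]))
```

```text
t 14.12 pos [518.1  -0.7 111.9] jaw yaw -6.15 toolx [ 1.e-04  0.e+00 -1.e+00] F [ 0.6  0.2 -3.3] T [ 0.01  0.   -0.01] w 11.0 q [ 35.1  17.2 -45.5 106.   13.8  62.4 -21.7]
[  0.21462896 -97.20848877]
```

Request:
drive_tool:
  translation:
    - [0.0001,0.001,0]
    - [0,0,0]
    - [0,0,0]
  rot:
    - [0,0,0]
    - [0,0,0]
    - [0,0,0]
  grip: [0,0,0]

```text
clock: 14.37
eef_pos: [518.1, 0.4, 111.8]
tcp_rot: [47.5, 90.0, 41.4]
force: [1.1, 0.2, -3.9]
grip_width: 11.0
```

Request:
drive_tool:
  translation:
    - [0.0001,0.001,0]
    - [0,0,0]
    - [0,0,0]
  rot:
    - [0,0,0]
    - [0,0,0]
    - [0,0,0]
  grip: [0,0,0]

```text
clock: 14.62
eef_pos: [518.3, 1.4, 111.8]
tcp_rot: [27.1, 90.0, 21.0]
force: [-0.3, -0.3, -2.9]
grip_width: 11.5
```

Run:
```python
from cell import r
from h import *
s,_=st(r);print(hl(s["eef_pos"]))
P=r.camera("side");cv2.imwrite("pics/d7.png",cv2.resize(P["frame"][150:270,170:310,::-1],None,fx=5,fy=5,interpolation=2))
p=r.camera("wrist");cv2.imwrite("pics/w7.png",p["frame"][:,:,::-1])
```

```text
t 14.62 pos [518.3   1.4 111.8] jaw yaw -6.14 toolx [ 1.e-04  1.e-04 -1.e+00] F [-0.3 -0.3 -2.9] T [-0.01 -0.03 -0.02] w 11.5 q [ 34.9  17.2 -45.6 106.   13.8  62.4 -21.9]
[  0.20499133 -95.17722214]
```

View pics/d7.png

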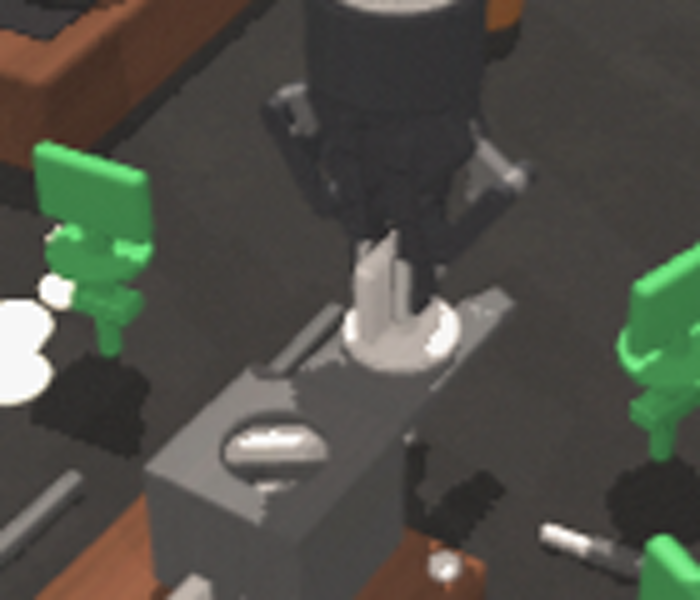

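View pics/w7.png

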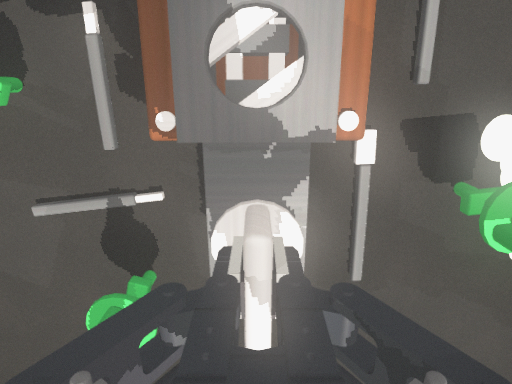

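Run:
```python
from cell import r
from h import *
p=r.camera("wrist");s=r.sense()
for z in(90,94,98,102):
    L,R,T=[hl(atz(p,u,z)) for u in((210.5,243),(303.5,243),(257,200))]
    print(z,L.round(1),R.round(1),"w",np.linalg.norm(L-R).round(1),"front edge",T.round(1))
print(hl(s["eef_pos"]))
cv2.imwrite("pics/w7z.png",cv2.resize(p["frame"][180:300,190:330,::-1],None,fx=5,fy=5,interpolation=2))
```

```text
90 [ -27.7 -101.7] [  27.8 -101.8] w 55.5 front edge [  0.  -74.5]
94 [-27.1 -99.6] [ 27.1 -99.7] w 54.2 front edge [  0.1 -73.1]
98 [-26.4 -97.6] [ 26.4 -97.6] w 52.8 front edge [  0.1 -71.7]
102 [-25.7 -95.5] [ 25.8 -95.5] w 51.5 front edge [  0.1 -70.2]
[  0.1978441  -95.31001577]
```

View pics/w7z.png

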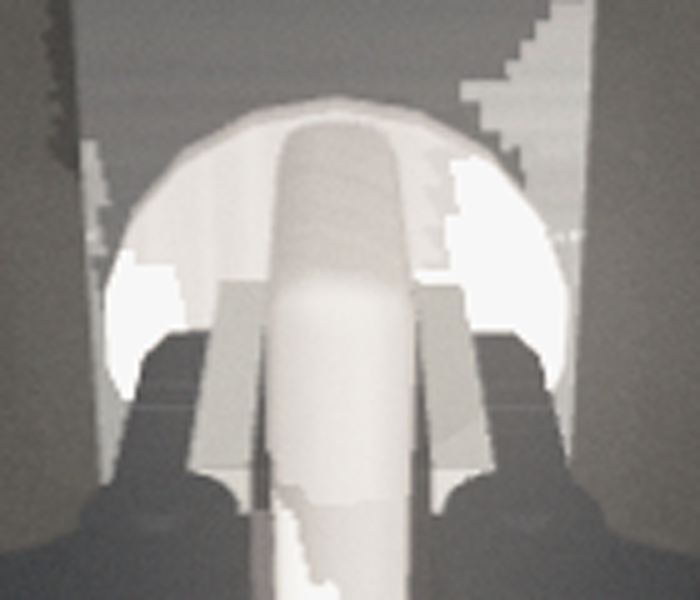

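Request:
drive_tool:
  translation:
    - [0.0001,0.001,0]
    - [0,0,0]
    - [0,0,0]
  rot:
    - [0,0,0]
    - [0,0,0]
    - [0,0,0]
  grip: [0,0,0]

```text
clock: 15.02
eef_pos: [518.3, 2.0, 111.8]
tcp_rot: [-79.3, 90.0, -85.5]
force: [0.4, -1.1, -3.6]
grip_width: 11.2
```

Request:
drive_tool:
  translation:
    - [0.0001,0.001,0]
    - [0,0,0]
    - [0,0,0]
  rot:
    - [0,0,0]
    - [0,0,0]
    - [0,0,0]
  grip: [0,0,0]

```text
clock: 15.27
eef_pos: [518.4, 2.3, 111.8]
tcp_rot: [-93.5, 89.9, -99.7]
force: [-0.5, -5.1, -2.5]
grip_width: 11.5
```

Request:
drive_tool:
  translation:
    - [0,-0.0012,0]
    - [0,0,-0.0015]
    - [0,0,-0.0015]
    - [0,0,-0.001]
    - [0,0,0]
    - [0,0,0]
  rot:
    - [0,0,0]
    - [0,0,0]
    - [0,0,0]
    - [0,0,0]
    - [0,0,0]
    - [0,0,0]
  grip: [0,0,0,0,0,0]

```text
clock: 15.77
eef_pos: [518.4, 2.1, 107.7]
tcp_rot: [69.8, 90.0, 63.6]
force: [0.6, -2.3, -3.8]
grip_width: 10.9
```

Request:
drive_tool:
  translation:
    - [0,0,-0.001]
    - [0,0,0]
    - [0,0,0]
  rot:
    - [0,0,0]
    - [0,0,0]
    - [0,0,0]
  grip: [0,0,0]

```text
clock: 16.02
eef_pos: [518.5, 2.1, 107.1]
tcp_rot: [-22.0, 90.0, -28.1]
force: [-2.1, -2.9, 2.1]
grip_width: 11.1
```

Request:
drive_tool:
  translation:
    - [0,0,-0.001]
    - [0,0,0]
    - [0,0,0]
  rot:
    - [0,0,0]
    - [0,0,0]
    - [0,0,0]
  grip: [0,0,0]

```text
clock: 16.27
eef_pos: [518.5, 2.1, 107.0]
tcp_rot: [-72.4, 90.0, -78.6]
force: [-7.4, -3.0, 15.0]
grip_width: 11.7
```

Request:
drive_tool:
  translation:
    - [0,0,0.001]
    - [0,0,0]
    - [0,0,0]
  rot:
    - [0,0,0]
    - [0,0,0]
    - [0,0,0]
  grip: [0,0,0]

```text
clock: 16.52
eef_pos: [518.5, 2.1, 107.1]
tcp_rot: [-15.3, 90.0, -21.5]
force: [-3.7, -2.3, 4.6]
grip_width: 11.0
```

Run:
```python
from cell import r
from h import *
s,_=st(r);print(hl(s["eef_pos"]))
P=r.camera("side");cv2.imwrite("pics/d8.png",cv2.resize(P["frame"][150:270,170:310,::-1],None,fx=5,fy=5,interpolation=2))
```

```text
t 16.52 pos [518.5   2.1 107.1] jaw yaw -6.15 toolx [ 2.e-04 -1.e-04 -1.e+00] F [-3.7 -2.3  4.6] T [-0.65  0.61  0.03] w 11.0 q [ 34.7  17.6 -45.4 106.2  14.2  61.9 -22.3]
[  0.33823275 -94.41251235]
```

View pics/d8.png

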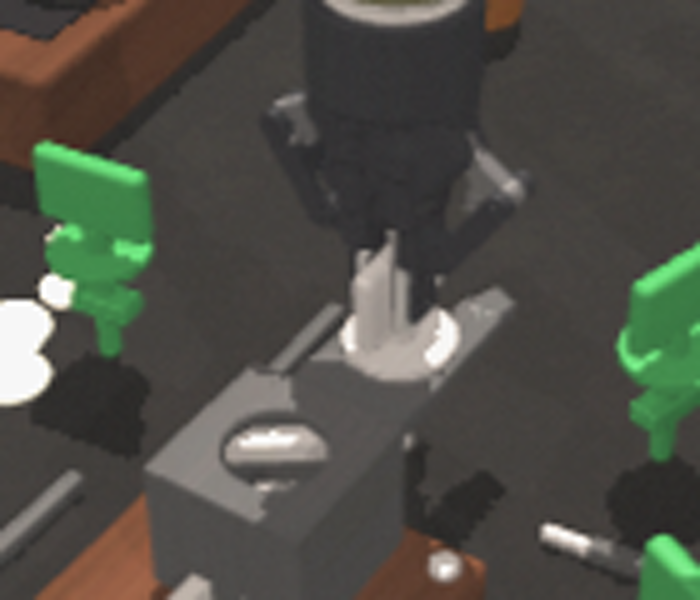

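Request:
drive_tool:
  translation:
    - [0,0,0]
    - [0,0,0]
    - [0,0,0]
    - [0,0,0]
    - [0,0,0]
  rot:
    - [0,0,0]
    - [0,0,0]
    - [0,0,0]
    - [0,0,0]
    - [0,0,0]
  grip: [0.05,0.05,0.05,0.05,0.05]

```text
clock: 16.98
eef_pos: [518.5, 2.3, 106.8]
tcp_rot: [66.0, 90.0, 59.9]
force: [0.8, 0.1, 0.0]
grip_width: 49.8
```

Request:
drive_tool:
  translation:
    - [0,0,0.005]
    - [0,0,0.01]
    - [0,0,0.02]
    - [0,0,0.03]
    - [0,0,0.03]
    - [0,0,0.03]
    - [0,0,0.02]
    - [0,0,0]
    - [0,0,0]
  rot:
    - [0,0,0]
    - [0,0,0]
    - [0,0,0]
    - [0,0,0]
    - [0,0,0]
    - [0,0,0]
    - [0,0,0]
    - [0,0,0]
    - [0,0,0]
  grip: [0.05,0.05,0.05,0.05,0.05,0.05,0.05,0.05,0.05]

```text
clock: 17.73
eef_pos: [519.1, 2.3, 253.6]
tcp_rot: [-4.2, 89.8, -10.3]
force: [0.4, -0.6, -0.7]
grip_width: 50.3
```

Run:
```python
from cell import r
from h import *
s,_=st(r)
P={n:r.camera(n) for n in("scene","side","wrist")}
q=np.load("hold.npy");c,sn=np.cos(q[2]),np.sin(q[2])
def W(a,b,z): return [q[0]+c*a-sn*b,q[1]+sn*a+c*b,z]
for n,(x0,y0,w,h,k) in dict(scene=(220,150,100,90,6),side=(190,160,120,100,6),wrist=(130,100,260,200,3)).items():
    big=cv2.resize(P[n]["frame"][y0:y0+h,x0:x0+w,::-1],None,fx=k,fy=k,interpolation=2)
    pr=lambda X:tuple(((proj(P[n],X)-[x0,y0]+.5)*k).astype(int).tolist())
    for z in(85,91): cv2.polylines(big,[np.array([pr(W(27*np.cos(t),-100+27*np.sin(t),z)) for t in np.linspace(0,6.3,50)])],True,(0,0,255),1)
    cv2.polylines(big,[np.array([pr(W(a,-100+b,145)) for a,b in((-6,-32),(6,-32),(6,32),(-6,32))])],True,(0,0,255),1)
    cv2.imwrite(f"pics/e_{n}.png",big)
```

```text
t 17.73 pos [519.1   2.3 253.6] jaw yaw -6.15 toolx [ 3.e-03 -5.e-04 -1.e+00] F [ 0.4 -0.6 -0.7] T [-0.03 -0.01  0.01] w 50.3 q [ 38.    9.2 -47.3  95.8   6.9  77.9 -16.6]
```

View pics/e_scene.png

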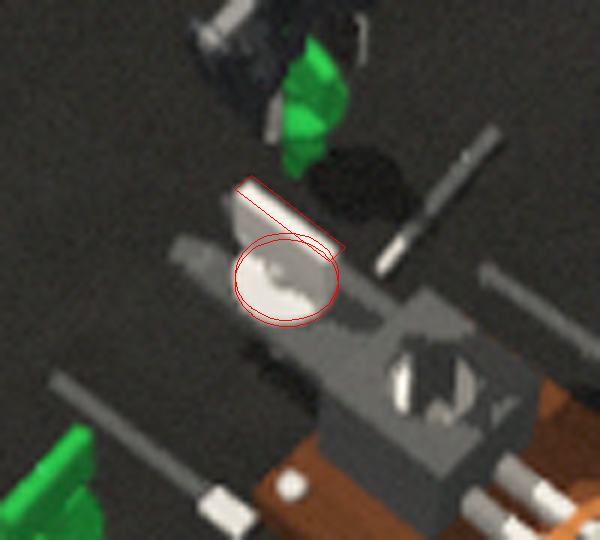

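View pics/e_side.png

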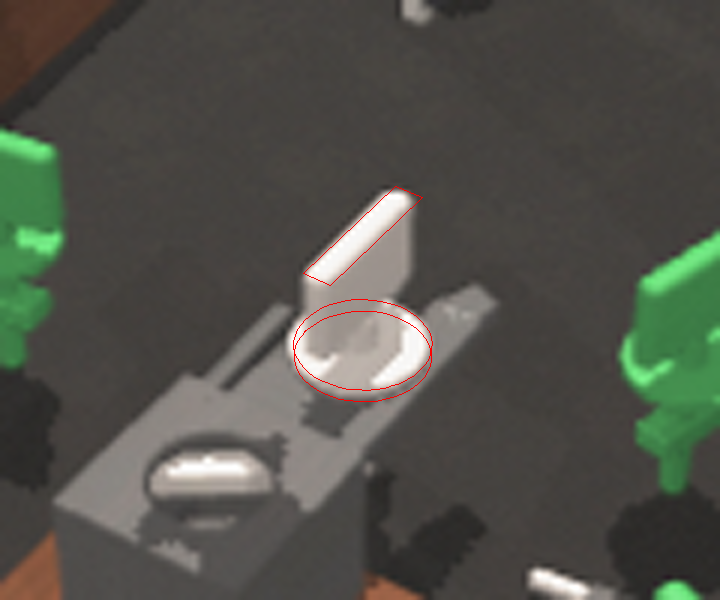

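View pics/e_wrist.png

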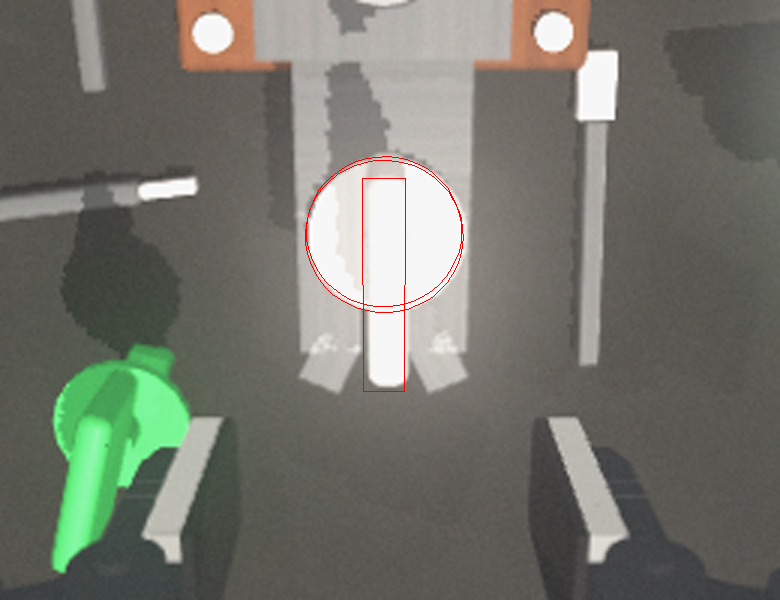

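The parked-pin model overlays the pin in all three views. In the wrist view the collar sits on the drawn circle around (385,235) of the crop and the wing lies along the slot, with no visible tilt. Handing in.

```bash
python3 -c "
from cell import r
print(r.hand_in(), r.sense()['clock'])"
```

```text
the job is handed in; nothing more can be done
the job is handed in; nothing more can be done
```

I unlocked the pin, drew it out of its bore and parked it in the side arm's notch. I handed the job in after about 18 s of the 48 s; the hand-in gave no verdict.

- **Unlocking:** I gripped the grey pin's wing and turned it anticlockwise while pulling up with about 7 N beyond its own weight. It let go at roughly 30–36°, and I drew it straight up with only its weight on the gripper. By my reading the latch moved about 1.5 mm, against the 8 mm limit.
- **Parking:** I lined it up with the notch and slid it in sideways. The shank stopped against the closed end with about 5 N. I then lowered it until the collar rested on the arm, let go and backed off.
- **Last checks:** In the scene, side and wrist pictures the pin matches a drawn parked pose to about 1 mm. The wing is in line with the notch and the tilt is roughly 0.02 rad. The arm touched no other tool that I could see, though I did not measure their positions again.
- **Disagreements:**
  - My first grip was a few millimetres off centre and pressed the pin sideways with about 9 N, so I shifted the gripper to relieve it.
  - The pin also sat about 4–5 mm behind the tool point along its wing. I therefore relied on the felt contact and the pictures, not the tool position alone, to judge that it was fully home.

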